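# Open the air sampler's battery bay

## Task

Take the battery cover off the air sampler: press its two side tabs together gently, just far enough for the hooks to let go, lift the cover out and set it down gently, upright, standing on its feet, in the metal tray. Never crush the tabs or wrench the cover against its catches, and leave the other things where they are.

Things in the scene. Friction and masses are not known exactly. Their poses are not given: they have to be found in the camera images.
- sampler: Black air sampler, fixed box 190 x 120 x 70 mm high. Origin on the cart surface under the centre of its battery bay, z up. Spans x -75 (display end) to +115 mm (inlet end), y +-60. The bay opening in its deck (z = 70 mm) is 63 mm (x) by 48 mm (y). In the middle of each long edge is a catch 6 mm thick whose edge stands 22.3 to 23.2 mm from the bay's middle, each its own, not measurable.
- cover: Grey loose cover on the sampler's deck, 0.1 to 0.2 kg. Origin at the centre of its flange's underside (on the deck), axes as the sampler's. Hood 80 (x) x 36 mm, top z = 30; flange 4 mm thick, 56 mm wide beyond |x| = 16. Feet at x = +-27 mm, 46.5 mm long in y, to z = -16, sit in the bay (shift 0.75 mm either way in y); it stands on them. Over 18 N between cover and sampler breaks it.
- tab_left: Sprung tab, cover's +y side: pad 26 (x) x 4 x 24 mm high, origin at its centre, 28 mm from the cover's middle, 18 mm above its origin; 60 mm over both tabs. Slides inward 6.3 mm to a hard stop: 4 N starts it, 1.2 N more per mm. Its hook lies 1.5 mm under the catch, clear when the pad's outer face is under 2 mm outside the catch edge (4.8 to 5.7 mm travel if centred). Crushed above 18 N.
- tab_right: The same tab on the cover's -y side, mirrored; it slides to +y.
- tray: Open shallow metal tray, fixed, 160 mm (x) by 200 mm (y), 18 mm high, walls and floor 3 mm. Origin under its centre, z up.
- swab_pack: Bystander: clear slab 55 x 16 x 8 mm lying in the tray along its +x wall, origin at the centre of its underside, its long side along its own x.
- inlet_cap: Bystander: black cap 22 mm across, 18 mm high, standing on the sampler's deck near the inlet end. Origin at the centre of its underside.
- probe_cone: Bystander: black cone-topped probe 34 mm across, 75 mm high, origin under its centre.
- spray_bottle: Bystander: white spray bottle 88 mm across, 178 mm high, origin under its centre.
- tube_rack: Bystander: white rack 60 x 130 mm with three capped tubes, 112 mm high, origin under its centre.
- dishes: Bystander: stack of clear dishes 90 mm across, 45 mm high, origin under its centre.
- screwdriver: Bystander: screwdriver lying on the cart, origin under its middle.
There are look-alikes about, which are no part of the job. There is more than one size of the cover; the one meant has the size given above. Several things have the shape of the sampler; the one meant has the colours described above.

How it is judged:
On the way:
1. the cover is out of the bay, 30 mm or more above its seat (z of cover in the frame of sampler above 0.1 m), for 0.1 s.
At the end, for the whole second after the job is handed in: The cover stands upright on its feet on the floor of the tray (height within 5 mm, tilt under 7 degrees), inside the tray's walls, released and at rest (x of cover in the frame of tray between -0.07 and 0.07 m and y of cover in the frame of tray between -0.09 and 0.09 m and z of cover in the frame of tray between 0.014 and 0.024 m and angle between cover's own z axis and vertical below 0.12 rad and linear speed of cover below 0.02 m/s); the robot touches nothing.
It fails at once if a tab is crushed: more than 18 N of finger force on it (contact force between the fingers and tab_left above 18 N or contact force between the fingers and tab_right above 18 N).
It fails at once if the cover is wrenched or pushed against the sampler with more than 18 N (contact force between cover and sampler above 18 N).
It fails at once if the cover is dropped or rammed into the tray (more than 35 N) (contact force between cover and tray above 35 N).
It fails at once if a bystander is moved more than 25 mm (distance of any of swab_pack, inlet_cap, probe_cone, spray_bottle, tube_rack, dishes, screwdriver from where it was at the start of the episode above 0.025 m).
It also fails if it takes over 67 s, if anything falls off the work surface, if the arm or the gripper's body presses on something with over 40 N, if the wrist force passes 120 N, or if a joint passes its speed limit or range.

## Robot

A 6-joint arm with a two-finger parallel gripper is mounted at the origin on the work surface. World frame = base frame: x ahead of the robot, y to its left, z up, the work surface at z = 0. Lengths are in m, angles in rad, forces in N, time in s.
With the tool pointing down it reaches from about 0.375 to 0.825 m from the base axis. Payload 5.5 kg.
Tool frame: the origin (TCP) lies on the centre line of the jaws, within the pads' length; the fingertips stand 14 mm ahead of it and the grasp point (between the pads) lies 5 mm behind it; z points along the fingers, y is the line along which they close (so a half turn about z gives the same grasp; the last joint's range is limited). The gripper opens to 85 mm and grips with 20 to 120 N. Pads are 22 mm wide; open, the fingers measure 114 mm over their backs; the gripper's body (76 mm by 85 mm) begins 54 mm behind the grasp point. The pads swing forward as they close: fully open they stand 13 mm farther back than shut.
Start: joints at [-1.224, 0.314, -0.047, 1.21, 0, 1.571], TCP at [0.204, -0.564, 0.245] pointing down, gripper open.
Joint ranges: [-2.67, 2.67], [-0.69, 1.73], [-1.03, 1.25], [-2.08, 2.16], [-1.42, 1.45], [-3.14, 3.14]. Speed limits (rad/s): [2.39, 2.39, 3.01, 3.14, 3.14, 3.14].

## Interface

Orientations are given as a rotation vector (axis times angle).
In Python, from plant import bot, viewer, job gives the robot as it stands. The module is installed in compiled form; this text tells all that it offers.
- The arm moves only by the tool drive_tool, never from a script. Its arguments are lists of equal length, an entry for each row: "turn": the turn, a rotation vector about the tool's x, y, z as a fraction of full scale, a list of three; "slide": the shift along the tool's x, y, z as a fraction of full scale, a list of three; "grip": the opening in per cent of the stroke, from 0 (shut) to 100 (fully open). In form: {"turn": [[wx, wy, wz], ...], "slide": [[dx, dy, dz], ...], "grip": [grip, ...]}. A call has exactly 5 rows; each row shifts and turns the commanded pose from where the row before left it, along the tool's axes as they then stand; what a row does not reach is not made up. Full scale, the value 1, is 0.5 m for a shift and 60 degrees for a turn. A row lasts 1/12 s, in which the tool goes at most 41.7 mm and 7.16 degrees, less where a joint would pass 70% of its speed; a pose out of reach is approached as far as the arm can. A call with a number of a shift or a turn outside -1 to 1 is refused whole. A call with a gripper value outside its range is refused whole. The fingers move at their own pace and stop on an object; "force" is the grip in N (left out, the last holds). Time passes only in rows, so rows that do not move let the fingers close, or fill a call up. It gives the time, the measured TCP pose, the force, the opening and the grip force at its end, in the units of the state.
- bot.observe(): the state, without advancing time (a new reading comes with each control period).
- viewer.read_camera(name): name is "scene" or "side" or "wrist"; returns a dict with "color" (400x640x3 uint8, red, green, blue), "mtx" (3x3 intrinsics, pixels), "extrinsics" (4x4, takes a point from world to camera coordinates). Camera axes: x right, y down, z forward; pixel columns grow to the right and rows downward; lengths in m; the calibration is good to about 2 mm. The wrist camera is an equidistant fisheye: a pixel r from the principal point sees the ray r / f radians off the axis. A picture is of the moment at which its call begins. There is no depth.
- job.close_job(): hands the job in; it is judged then, once.
The state is a dict: "t": time; "joint_pos": joint angles; "joint_velocities": joint speeds; "joint_torque": joint torques, N m; "tool_pos": TCP position; "ee_rot": TCP orientation; "wrist_force": force on the tool from outside, world axes, zero at the start; "ft_torque": the same for the moment, N m; "width": finger opening in m; "grip_force": force on a finger pad.
Only numpy, scipy, OpenCV 4.12 (cv2) and the standard library are available. Lean on these libraries where they do the work, as an engineer would, in place of code of your own. Each camera call takes 0.05 s, during which the arm holds its last target. There are 200 camera calls.

## Working session

There is one attempt and no reset: what is moved stays moved. The work goes in short steps, Python scripts to look and compute and a tool call to move; the robot and the scene stay as the last step left them, time stands still between calls to the robot, and variables do not carry over. Pictures are saved under pics/ and viewed, at most 11 in all, crops included, and the job is handed in when it is done.

Besides the shell and the picture viewer there is one more tool, called as name(argument=value, ...) on one line, values as JSON. drive_tool: Moves the arm, as the interface text tells. Its arguments: {"type":"object","properties":{"turn":{"type":"array"},"slide":{"type":"array"},"grip":{"type":"array"},"force":{"type":"number"}},"required":["turn","slide","grip"]}

```bash
mkdir -p pics
python3 - <<'E'
from plant import bot, viewer, job
import cv2, numpy as np, pickle
d={}
for n in ["scene","side","wrist"]:
    c=viewer.read_camera(n); d[n]=c
    cv2.imwrite(f"pics/a_{n}.png",c["color"][:,:,::-1])
    print(n,np.round(c["mtx"],1).tolist(),np.round(c["extrinsics"],4).tolist())
pickle.dump(d,open("a.pkl","wb"))
print(bot.observe())
E
```

```text
scene [[443.6, 0.0, 319.4], [0.0, 443.6, 199.8], [0.0, 0.0, 1.0]] [[-0.624, 0.7813, -0.0127, 0.3276], [0.581, 0.453, -0.6762, -0.2403], [-0.5226, -0.4293, -0.7366, 1.4763], [0.0, 0.0, 0.0, 1.0]]
side [[381.6, 0.0, 318.3], [0.0, 381.6, 203.8], [0.0, 0.0, 1.0]] [[-0.8879, -0.4593, 0.024, 0.4289], [-0.2693, 0.4769, -0.8367, 0.2067], [0.3729, -0.7494, -0.5472, 1.1022], [0.0, 0.0, 0.0, 1.0]]
wrist [[309.7, 0.0, 319.0], [0.0, 309.7, 201.5], [0.0, 0.0, 1.0]] [[0.3403, -0.9403, -0.0006, -0.5987], [-0.8939, -0.3237, 0.31, -0.0406], [-0.2917, -0.1049, -0.9507, 0.3816], [0.0, 0.0, 0.0, 1.0]]
{'t': 0.15, 'joint_pos': array([-1.22399071e+00,  3.14051034e-01, -4.78450465e-02,  1.21021713e+00,
        6.63035799e-06,  1.57079888e+00]), 'joint_velocities': array([ 5.79051284e-04, -3.90690377e-03,  2.20771630e-03,  3.50362979e-04,
        5.53887769e-04, -8.04983792e-05]), 'joint_torque': array([-5.48492262e-04, -5.40045047e+01,  3.40059578e+01,  1.32756546e-02,
        2.60312629e-05, -2.30580611e-05]), 'tool_pos': array([ 0.20379257, -0.56387156,  0.24464206]), 'ee_rot': array([-3.09320120e+00, -5.41807109e-01,  3.46499818e-04]), 'wrist_force': array([0.09932881, 0.1788857 , 0.06383822]), 'ft_torque': array([-0.00901505,  0.0023867 ,  0.01808273]), 'grip_force': 0.0, 'width': 0.08558226301163085}
```

View pics/a_scene.png

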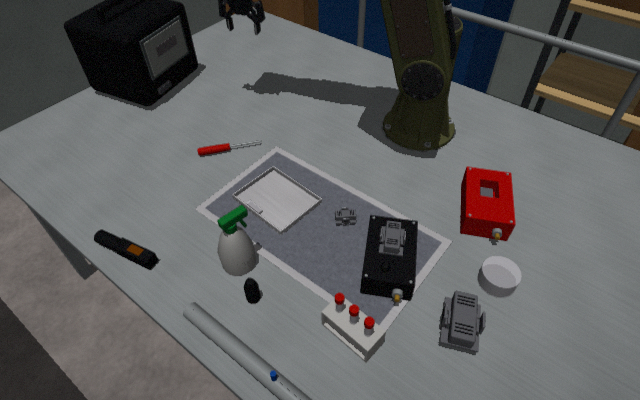

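View pics/a_side.png

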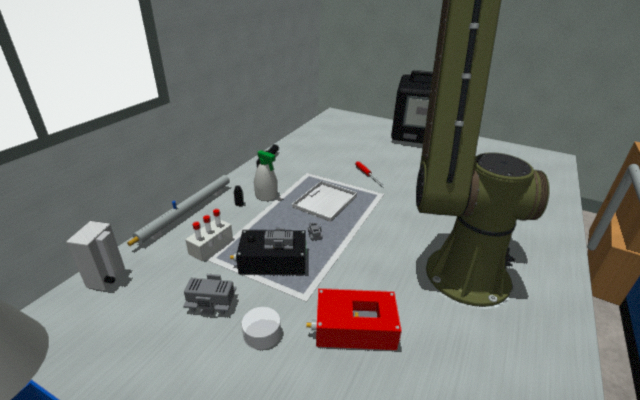

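Scene view: the cover could be the grey one on the black sampler (393,237), the small grey one on the mat (345,215) or the large one on the cart (463,320). The sampler could be the black box (390,257) or the red one (487,203). I choose the black box and the cover on it, and check both in close crops.

Run:
```python
import cv2,pickle,numpy as np
d=pickle.load(open("a.pkl","rb"))
def crop(n,x0,y0,w,h,s):
    im=d[n]["color"][y0:y0+h,x0:x0+w,::-1]
    im=np.clip(im.astype(float)*1.6+15,0,255).astype(np.uint8)
    im=cv2.resize(im,None,fx=s,fy=s,interpolation=cv2.INTER_CUBIC)
    for k in range(0,w,10):
        cv2.putText(im,str(x0+k),(k*s,9),0,.33,(0,255,255),1); cv2.line(im,(k*s,10),(k*s,14),(0,255,255),1)
    for k in range(0,h,10):
        cv2.putText(im,str(y0+k),(0,k*s+4),0,.33,(0,255,255),1)
    return im
a=crop("scene",355,205,70,100,6); b=crop("side",230,220,62+18,60,4)
cv2.imwrite("pics/c_scene.png",a); 
o=np.zeros((600,800,3),np.uint8); o[:600,:420]=a; b2=crop("side",230,222,80,60,4); o[:240,440:440+320]=b2
t=crop("side",290,175,70,50,4); o[250:450,440:720]=t
t=crop("scene",230,160,100,75,3); o[455:455+145,440:740]=t[:145]
cv2.imwrite("pics/c.png",o)
```

```text
(no output)
```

View pics/c.png

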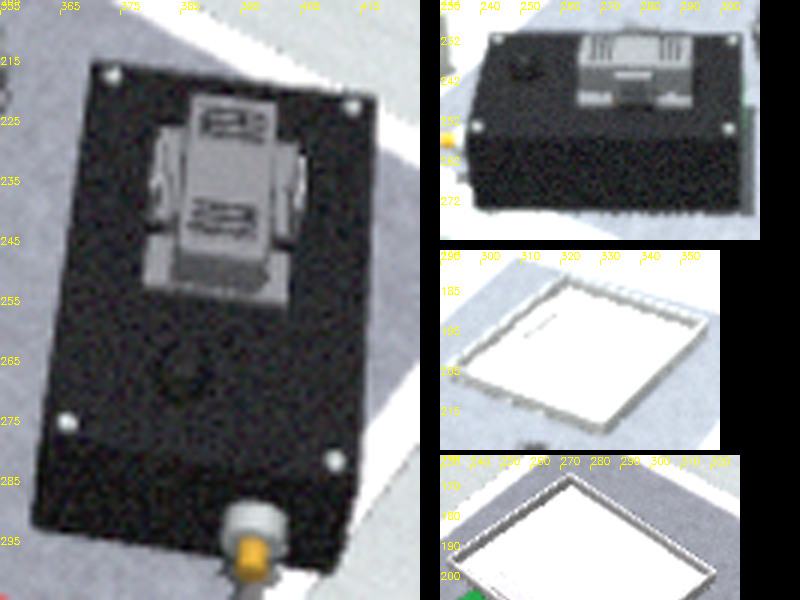

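View pics/a_wrist.png

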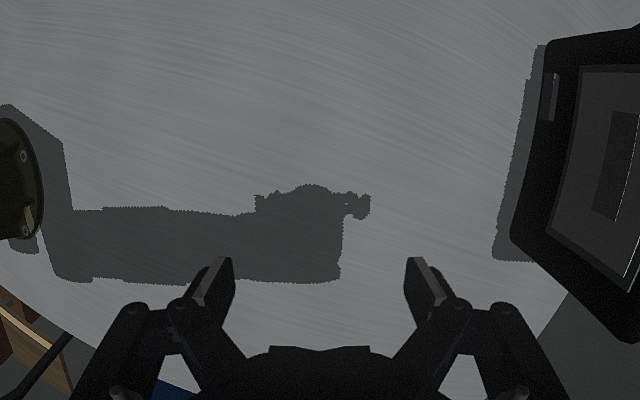

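The close crops show the black sampler with its deck screws at scene (374,217), (414,223), (366,275) and (411,282). Its grey cover has two side tabs near (382,235) and (404,235), and the black cap is at (385,267). The tray is at scene (278,198). The wrist sees only bare cart.

```bash
cat > h.py <<'E'
import numpy as np,pickle,cv2
from scipy.optimize import least_squares
def ray(c,p):
    K,E=c["mtx"],c["extrinsics"]; R,t=E[:3,:3],E[:3,3]
    v=np.array([(p[0]-K[0,2])/K[0,0],(p[1]-K[1,2])/K[1,1]])
    if c.get("fish"):
        r=np.hypot(*v); v=np.r_[v/r*np.sin(r),np.cos(r)]
    else: v=np.r_[v,1.]
    v=R.T@v; return -R.T@t, v/np.linalg.norm(v)
def tri(*cp):
    A=np.zeros((3,3));b=np.zeros(3);L=[]
    for c,p in cp:
        o,v=ray(c,p);M=np.eye(3)-np.outer(v,v);A+=M;b+=M@o;L.append((o,M))
    x=np.linalg.solve(A,b); return x,max(np.linalg.norm(M@(x-o)) for o,M in L)
def onz(c,p,z):
    o,v=ray(c,p); return o+v*(z-o[2])/v[2]
def proj(c,X):
    X=np.atleast_2d(X)@c["extrinsics"][:3,:3].T+c["extrinsics"][:3,3]
    if c.get("fish"):
        r=np.hypot(X[:,0],X[:,1]); u=X[:,:2]/r[:,None]*np.arctan2(r,X[:,2])[:,None]
    else: u=X[:,:2]/X[:,2:]
    return u*c["mtx"][0,0]+c["mtx"][:2,2]
E
python3 - <<'E'
from h import *
np.set_printoptions(precision=4,suppress=True)
d=pickle.load(open("a.pkl","rb"));S,D=d["scene"],d["side"]
sc=lambda x,y:(355+x/6-.4,205+y/6-.4)
sd=lambda x,y:(230+(x-440)/4-.4,222+y/4-.4)
P=[((112,75),(497+236,39)),((352,107),(728,128)),((68,422),(497,39)),((335,460),(478,127))]
for a,b in P: print("screw",*tri((S,sc(*a)),(D,sd(*b))),onz(S,sc(*a),.07)[:2],onz(D,sd(*b),.07)[:2])
# cover hood top corners scene
for a in [(192,97),(278,102),(180,245),(270,252)]: print("hood",onz(S,sc(*a),.10))
for a in [(600-20,35),(691,37),(690,64),(579,64)]: print("hoodside",onz(D,sd(*a),.10))
for a in [(273.7,167.3),(321.7,199.3),(234,196),(282,231)]: print("trayS",onz(S,a,.018))
for a in [(322,182),(356.8,193),(294,205.5),(331.3,220)]: print("trayD",onz(D,a,.018))
E
```

```text
screw [0.4696 0.131  0.0718] 0.0005612398846991297 [0.4687 0.1308] [0.4707 0.1281]
screw [0.4231 0.2199 0.0716] 9.363640058006697e-05 [0.4217 0.2193] [0.4241 0.2183]
screw [0.623  0.2146 0.0712] 0.00024056707630210303 [0.6221 0.214 ] [0.624  0.2137]
screw [0.5747 0.3018 0.0708] 0.00022120754741567454 [0.5744 0.3019] [0.5753 0.3009]
hood [0.4811 0.1752 0.1   ]
hood [0.462  0.2039 0.1   ]
hood [0.5466 0.2119 0.1   ]
hood [0.5281 0.2409 0.1   ]
hoodside [0.5495 0.2117 0.1   ]
hoodside [0.4789 0.1751 0.1   ]
hoodside [0.4637 0.2022 0.1   ]
hoodside [0.5313 0.2399 0.1   ]
trayS [ 0.4501 -0.2347  0.018 ]
trayS [ 0.4638 -0.0404  0.018 ]
trayS [ 0.6059 -0.2433  0.018 ]
trayS [ 0.6163 -0.0523  0.018 ]
trayD [ 0.5942 -0.2459  0.018 ]
trayD [ 0.443 -0.237  0.018]
trayD [ 0.6051 -0.0476  0.018 ]
trayD [ 0.4511 -0.0328  0.018 ]
```

drive_tool(turn=[[0,0,0],[0,0,0],[0,0,0],[0,0,0],[0,0,0]], slide=[[0.052,-0.0594,0],[0.052,-0.0594,0],[0.052,-0.0594,0],[0.052,-0.0594,0],[0.052,-0.0594,0]], grip=[100,100,100,100,100], force=20)

```text
t: 0.57
tool_pos: [0.2758, -0.3786, 0.2449]
ee_rot: [-3.094, -0.541, 0.0]
wrist_force: [1.2, 0.5, 0.0]
width: 0.0854
grip_force: 0.0
```

drive_tool(turn=[[0,0,0],[0,0,0],[0,0,0],[0,0,0],[0,0,0]], slide=[[0.052,-0.0594,0],[0.052,-0.0594,0],[0.052,-0.0594,0],[0.052,-0.0594,0],[0.052,-0.0594,0]], grip=[100,100,100,100,100])

```text
t: 0.98
tool_pos: [0.3475, -0.1948, 0.2453]
ee_rot: [3.095, 0.541, 0.0]
wrist_force: [1.2, -1.3, 0.1]
width: 0.0857
grip_force: 0.0
```

drive_tool(turn=[[0,0,0],[0,0,0],[0,0,0],[0,0,0],[0,0,0]], slide=[[0.052,-0.0594,0],[0.052,-0.0594,0],[0.052,-0.0594,0],[0.052,-0.0594,0],[0.052,-0.0594,0]], grip=[100,100,100,100,100])

```text
t: 1.4
tool_pos: [0.4194, -0.0108, 0.2454]
ee_rot: [3.094, 0.542, 0.001]
wrist_force: [0.4, 0.1, -0.1]
width: 0.0855
grip_force: 0.0
```

drive_tool(turn=[[0,0,0],[0,0,0],[0,0,-0.05],[0,0,-0.05],[0,0,-0.044]], slide=[[0.052,-0.0594,0],[0.052,-0.0594,0],[0.05,-0.05,0],[0,0,0],[0,0,0]], grip=[100,100,100,100,100])

```text
t: 1.82
tool_pos: [0.4634, 0.0949, 0.2448]
ee_rot: [-3.042, -0.783, 0.001]
wrist_force: [-0.1, -1.1, -0.4]
width: 0.0853
grip_force: 0.0
```

```bash
cat >> h.py <<'E'
def snap(tag):
    from plant import viewer
    c=viewer.read_camera("wrist"); c["fish"]=1
    pickle.dump(c,open(tag+".pkl","wb"))
    return c
E
python3 - <<'E'
from h import *
c=snap("w1"); im=np.clip(c["color"][:,:,::-1].astype(float)*1.6+15,0,255).astype(np.uint8)
cv2.imwrite("pics/w1.png",im)
E=c["extrinsics"];print(-E[:3,:3].T@E[:3,3],E[2,:3]); print(proj(c,[[.505,.2075,.1],[.529,-.142,.018]]))
E
```

```text
[0.53326807 0.13415359 0.37527076] [-0.2717974  -0.15066075 -0.95048804]
[[231.71783587  94.40815152]
 [492.18823335 215.46223695]]
```

View pics/w1.png

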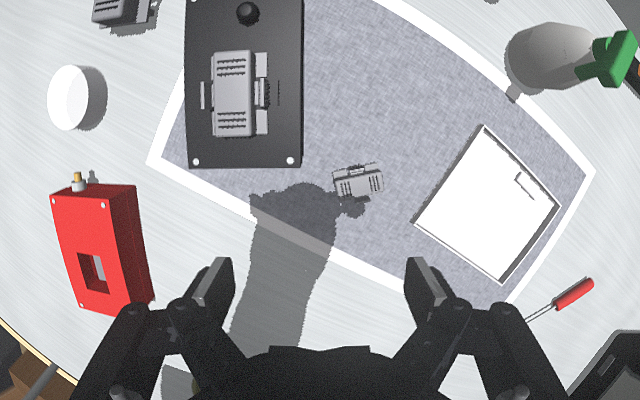

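The wrist view shows the sampler deck with screws at (195,161) and (290,160), the cover at (233,93), the cap at (248,13), and the tray rim corners at (484,124), (560,206), (503,286) and (413,223). The swab pack is at about (525,185).

drive_tool(turn=[[0,0,0],[0,0,0],[0,0,0],[0,0,0],[0,0,0]], slide=[[0.045,-0.04,0.022],[0.045,-0.04,0.022],[0.045,-0.04,0.022],[0.045,-0.04,0.022],[0,0,0]], grip=[100,100,100,100,100])

```text
t: 2.28
tool_pos: [0.5044, 0.2095, 0.1989]
ee_rot: [-3.043, -0.776, 0.002]
wrist_force: [0.1, -0.4, -0.4]
width: 0.0853
grip_force: 0.0
```

Run:
```python
from h import *
from plant import bot
np.set_printoptions(precision=4,suppress=True)
c=snap("w2"); im=np.clip(c["color"][:,:,::-1].astype(float)*1.6+15,0,255).astype(np.uint8)
print(bot.observe()["tool_pos"],bot.observe()["ee_rot"])
cv2.imwrite("pics/w2.png",cv2.resize(im[100:390,130:510],None,fx=2.05,fy=2.05,interpolation=cv2.INTER_CUBIC))
w=pickle.load(open("w1.pkl","rb"))
for p in [(484,124),(560,206),(503,286),(413,223)]: print("tray",onz(w,p,.018))
for p in [(195,161),(290,160)]: print("screw",onz(w,p,.071))
```

```text
[0.5036 0.2074 0.1997] [ 3.0442  0.7758 -0.0036]
tray [ 0.6215 -0.0549  0.018 ]
tray [ 0.6049 -0.2526  0.018 ]
tray [ 0.4487 -0.2468  0.018 ]
tray [ 0.464  -0.0423  0.018 ]
screw [0.4225 0.2217 0.071 ]
screw [0.4704 0.1323 0.071 ]
```

View pics/w2.png

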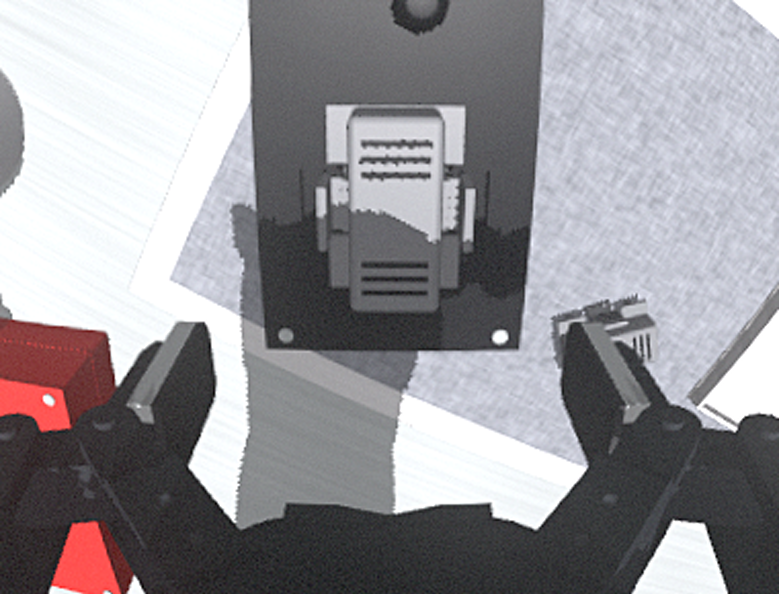

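The crop shows the cover centred at about (396,210), its tabs at (320,218) and (469,220), and the deck screws at (286,335) and (500,337). Its orientation is nearly square to the fingers.

Run:
```python
from h import *
np.set_printoptions(precision=4,suppress=True)
w=pickle.load(open("w2.pkl","rb"));w1=pickle.load(open("w1.pkl","rb"))
q=lambda p:((p[0]+.5)/2.05+129.5,(p[1]+.5)/2.05+99.5)
s=[onz(w,q(p),.071) for p in [(286,335),(500,337)]]
for a,b in [((286,335),(195,161)),((500,337),(290,160))]: print("tri screw",*tri((w,q(a)),(w1,b)))
# hood top far edge corners vs w1
for a,b in [((349,116),(214,53)),((440,116),(251,53)),((350,309),(213,134)),((437,311),(251,135))]: print("tri hood",*tri((w,q(a)),(w1,b)))
h=[onz(w,q(p),.10) for p in [(349,116),(440,116),(350,309),(437,311)]]
t=[onz(w,q(p),.10) for p in [(317,188),(474,190),(317,250),(474,250)]]
u=np.array([np.cos(np.radians(28.5)),np.sin(np.radians(28.5))]);v=np.array([-u[1],u[0]])
for n,L in [("s",s),("hood",h),("tab",t)]:
    for x in L: print(n,x[:2],"in cover frame",(x[:2]-[.505,.2075])@u*1e3,(x[:2]-[.505,.2075])@v*1e3)
    print(n,"mean",np.mean(L,0))
for a,b in [(s[1],s[0]),(h[1],h[0]),(h[3],h[2]),(t[1],t[0])]: dd=(b-a);print("yaw",np.degrees(np.arctan2(-dd[0],dd[1])))
# finger mid
for p in [(210,322),(568,324)]: print(q(p))
```

```text
tri screw [0.424  0.2205 0.0742] 0.00040106041679072933
tri screw [0.4709 0.1324 0.0736] 9.865044491541155e-05
tri hood [0.5322 0.2421 0.0972] 0.00030364733849874427
tri hood [0.5472 0.2117 0.0905] 0.0007968123566579297
tri hood [0.4657 0.2063 0.1044] 4.0074834023299414e-05
tri hood [0.4802 0.1744 0.1011] 5.991878056914884e-05
s [0.4225 0.22  ] in cover frame -66.51180199901546 50.35775041296093
s [0.4697 0.1312] in cover frame -67.41578529850571 -50.18173712419996
s mean [0.4461 0.1756 0.071 ]
hood [0.533  0.2421] in cover frame 41.09081077807944 17.020926761705528
hood [0.549  0.2129] in cover frame 41.21361914870011 -16.26746651958708
hood [0.4636 0.2055] in cover frame -37.31425353746123 17.949044539067682
hood [0.4797 0.1741] in cover frame -38.16063102289068 -17.320513012046508
hood mean [0.5063 0.2086 0.1   ]
tab [0.5029 0.2399] in cover frame 13.616210836630065 29.512991821996213
tab [0.5307 0.1874] in cover frame 13.008940784646127 -29.883543484046797
tab [0.4803 0.2287] in cover frame -11.590508709222519 30.360526984572356
tab [0.5097 0.1748] in cover frame -11.446480009499394 -31.021001816495165
tab mean [0.5059 0.2077 0.1   ]
yaw 27.984848854989192
yaw 28.7113760596237
yaw 27.125314419222153
yaw 27.914228480512158
(232.1829268292683, 256.81707317073176)
(406.8170731707317, 257.7926829268293)
```

drive_tool(turn=[[0,0,0],[0,0,0],[0,0,0],[0,0,0],[0,0,0]], slide=[[0.004,0.001,0.05],[0,0,0.05],[0,0,0.05],[0,0,0.04],[0,0,0.022]], grip=[100,100,100,100,100])

```text
t: 2.75
tool_pos: [0.5043, 0.2048, 0.0933]
ee_rot: [3.045, 0.77, -0.005]
wrist_force: [-1.2, -0.3, 0.2]
width: 0.0858
grip_force: 0.0
```

drive_tool(turn=[[0,0,0],[0,0,0],[0,0,0],[0,0,0],[0,0,0]], slide=[[0,0,0],[0,0,0],[0,0,0],[0,0,0],[0,0,0]], grip=[80,80,75,75,75])

```text
t: 3.17
tool_pos: [0.5069, 0.2069, 0.0967]
ee_rot: [-3.045, -0.773, -0.004]
wrist_force: [-0.4, -0.1, 0.6]
width: 0.064
grip_force: 0.0
```

Run:
```python
from h import *
from plant import bot,viewer
np.set_printoptions(precision=4,suppress=True)
c=snap("w3"); o=bot.observe(); print(o)
f=lambda i:np.clip(i[:,:,::-1].astype(float)*1.6+15,0,255).astype(np.uint8)
a=cv2.resize(f(c["color"])[150:350,180:460],None,fx=1.8,fy=1.8,interpolation=cv2.INTER_CUBIC)
d=viewer.read_camera("side"); b=cv2.resize(f(d["color"])[200:285,220:320],None,fx=2.9,fy=2.9,interpolation=cv2.INTER_CUBIC)
O=np.zeros((360,800,3),np.uint8);O[:a.shape[0],:a.shape[1]]=a;O[:b.shape[0],508:508+b.shape[1]]=b
cv2.imwrite("pics/w3.png",O)
```

```text
{'t': 3.2167, 'joint_pos': array([ 0.3876,  0.3203, -0.3963,  0.8523, -0.    ,  3.0316]), 'joint_velocities': array([-0.0004,  0.0058, -0.0058, -0.0024, -0.0008, -0.0002]), 'joint_torque': array([ -0.0584, -49.9571,  29.6294,  -0.0062,  -0.0027,   0.0002]), 'tool_pos': array([0.5067, 0.2069, 0.0965]), 'ee_rot': array([-3.0446, -0.7734, -0.0031]), 'wrist_force': array([-1.1694,  0.2287, -0.2865]), 'ft_torque': array([-0.0204,  0.0223, -0.0008]), 'grip_force': 0.0, 'width': 0.0640777082276296}
```

View pics/w3.png

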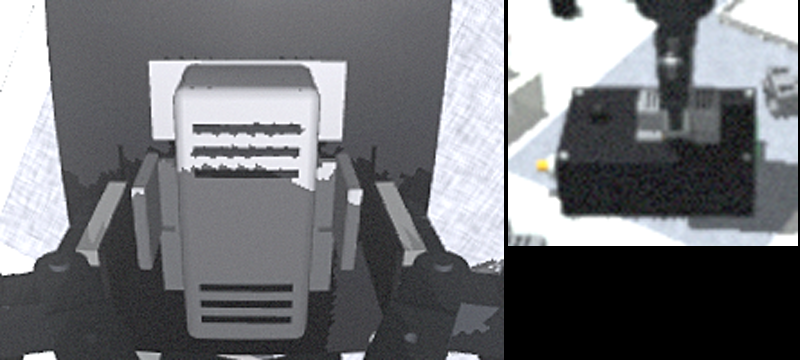

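The view shows both fingers clear of the tabs with about equal gaps: tab outer faces at x=134 and 360, pads at 124 and 377. The height is a little large, so I lower 5 mm and close in small steps.

drive_tool(turn=[[0,0,0],[0,0,0],[0,0,0],[0,0,0],[0,0,0]], slide=[[0,0,0.006],[0,0,0.005],[0,0,0],[0,0,0],[0,0,0]], grip=[75,75,72,71,70])

```text
t: 3.68
tool_pos: [0.5055, 0.2067, 0.0895]
ee_rot: [-3.044, -0.774, 0.001]
wrist_force: [-0.8, 1.5, -1.3]
width: 0.0601
grip_force: 3.7
```

drive_tool(turn=[[0,0,0],[0,0,0],[0,0,0],[0,0,0],[0,0,0]], slide=[[0,0,0],[0,0,0],[0,0,0],[0,0,0],[0,0,0]], grip=[69,68,67,66,66])

```text
t: 4.1
tool_pos: [0.5057, 0.2065, 0.09]
ee_rot: [3.045, 0.774, -0.0]
wrist_force: [-2.3, -0.5, 4.1]
width: 0.0564
grip_force: 6.2
```

drive_tool(turn=[[0,0,0],[0,0,0],[0,0,0],[0,0,0],[0,0,0]], slide=[[0,0,0],[0,0,0],[0,0,0],[0,0,0],[0,0,0]], grip=[65,64,63,62,62])

```text
t: 4.52
tool_pos: [0.5059, 0.2065, 0.0904]
ee_rot: [3.045, 0.773, 0.0]
wrist_force: [-2.6, -0.9, 7.8]
width: 0.0531
grip_force: 8.2
```

drive_tool(turn=[[0,0,0],[0,0,0],[0,0,0],[0,0,0],[0,0,0]], slide=[[0,0,0],[0,0,0],[0,0,0],[0,0,0],[0,0,0]], grip=[61,60,60,60,60])

```text
t: 4.93
tool_pos: [0.506, 0.2066, 0.0906]
ee_rot: [-3.045, -0.773, -0.001]
wrist_force: [-4.2, -0.9, 9.5]
width: 0.0514
grip_force: 9.2
```

```bash
cat > st.py <<'E'
from plant import bot
import numpy as np
o=bot.observe();u=np.radians(28.3);U=np.array([np.cos(u),np.sin(u)]);V=np.array([-U[1],U[0]])
p=o["tool_pos"][:2]-[.5055,.2077];f=o["wrist_force"]
print("t",o["t"],"mm u,v,z",p@U*1e3,p@V*1e3,o["tool_pos"][2]*1e3,"F u,v,z",f[:2]@U,f[:2]@V,f[2],"T",o["ft_torque"],"w",o["width"]*1e3,"g",o["grip_force"],"rot",o["ee_rot"])
E
python3 st.py
```

```text
t 4.9333 mm u,v,z -0.058960056033715375 -1.238087788396946 90.57907993155906 F u,v,z -4.108448811423843 1.2450402023169858 9.478559287200696 T [-0.18688505  0.82223717 -0.05404239] w 51.44112592723159 g 9.249216914176941 rot [-3.04484602e+00 -7.73445799e-01 -8.47256683e-04]
```

The closing pads swing down and press the cover with 9.5 N. I relieve that by lifting slightly.

drive_tool(turn=[[0,0,0],[0,0,0],[0,0,0],[0,0,0],[0,0,0]], slide=[[0,0,-0.001],[0,0,-0.001],[0,0,0],[0,0,0],[0,0,0]], grip=[60,60,60,60,60])

```text
t: 5.35
tool_pos: [0.506, 0.2066, 0.0907]
ee_rot: [-3.045, -0.774, -0.0]
wrist_force: [-1.1, 1.8, -0.4]
width: 0.0517
grip_force: 9.2
```

```bash
python3 st.py
```

```text
t 5.35 mm u,v,z -0.07797359547030212 -1.1560204140985806 90.65511013458465 F u,v,z -0.13764282379754178 2.1645333520197645 -0.38163834486782366 T [0.16415413 0.11828598 0.02266465] w 51.65064721238391 g 9.249255806207657 rot [-3.04478363e+00 -7.73661280e-01 -3.12622074e-05]
```

drive_tool(turn=[[0,0,0],[0,0,0],[0,0,0],[0,0,0],[0,0,0]], slide=[[0,-0.001,0],[0,0,0],[0,0,0],[0,0,0],[0,0,0]], grip=[60,60,60,60,60])

```text
t: 5.77
tool_pos: [0.5056, 0.2069, 0.0907]
ee_rot: [3.045, 0.774, -0.0]
wrist_force: [0.1, -0.1, -1.3]
width: 0.0516
grip_force: 9.2
```

```bash
python3 st.py
```

```text
t 5.7667 mm u,v,z -0.24817215530322673 -0.7516103520251551 90.69379668749316 F u,v,z 0.048085218241781275 -0.11102129441555966 -1.335933149203381 T [-0.03784566 -0.00480614 -0.0349714 ] w 51.59326299953887 g 9.246815890073776 rot [ 3.04467503e+00  7.73514096e-01 -2.54756061e-04]
```

drive_tool(turn=[[0,0,0],[0,0,0],[0,0,0],[0,0,0],[0,0,0]], slide=[[0,-0.001,0],[0,0,0],[0,0,0],[0,0,0],[0,0,0]], grip=[60,60,60,60,60])

```text
t: 6.18
tool_pos: [0.5054, 0.2074, 0.0908]
ee_rot: [3.045, 0.774, -0.0]
wrist_force: [-0.0, 0.4, -2.0]
width: 0.0515
grip_force: 9.2
```

```bash
python3 st.py
```

```text
t 6.1833 mm u,v,z -0.19594770760014396 -0.19394219189980047 90.80199427712472 F u,v,z 0.16172150469579072 0.3241065243063219 -2.0256296114471732 T [ 0.0393734   0.04921917 -0.04538147] w 51.45993975768876 g 9.246803373098373 rot [ 3.04483152e+00  7.73609878e-01 -5.78590844e-05]
```

drive_tool(turn=[[0,0,0],[0,0,0],[0,0,0],[0,0,0],[0,0,0]], slide=[[0,-0.001,0],[0,0,0],[0,0,0],[0,0,0],[0,0,0]], grip=[60,60,60,60,60])

```text
t: 6.6
tool_pos: [0.5052, 0.2079, 0.0908]
ee_rot: [3.045, 0.774, -0.0]
wrist_force: [-0.5, 0.7, -1.7]
width: 0.0514
grip_force: 9.2
```

```bash
python3 st.py
```

```text
t 6.6 mm u,v,z -0.17166345178291567 0.2919970158083953 90.79044942197515 F u,v,z -0.0899894257261756 0.8338755350861953 -1.7287885945059644 T [0.02775181 0.03935008 0.02684405] w 51.38765282421409 g 9.246712177991867 rot [ 3.04483004e+00  7.73518600e-01 -8.27266981e-06]
```

drive_tool(turn=[[0,0,0],[0,0,0],[0,0,0],[0,0,0],[0,0,0]], slide=[[0,-0.001,0],[0,0,0],[0,0,0],[0,0,0],[0,0,0]], grip=[60,60,60,60,60])

```text
t: 7.02
tool_pos: [0.505, 0.2083, 0.0908]
ee_rot: [3.045, 0.774, 0.0]
wrist_force: [1.0, -0.6, -2.2]
width: 0.0513
grip_force: 9.2
```

```bash
python3 st.py
```

```text
t 7.0167 mm u,v,z -0.1606592472317754 0.7507439634376433 90.80722994054257 F u,v,z 0.6291391553199804 -0.9882182691429 -2.215078632885751 T [-0.04859124 -0.06414572 -0.00822179] w 51.28053530100826 g 9.246862381696701 rot [3.04476784e+00 7.73502918e-01 7.61407353e-05]
```

drive_tool(turn=[[0,0,0],[0,0,0],[0,0,0],[0,0,0],[0,0,0]], slide=[[0,-0.0008,0],[0,0,0],[0,0,0],[0,0,0],[0,0,0]], grip=[60,60,60,60,60])

```text
t: 7.43
tool_pos: [0.5048, 0.2086, 0.0908]
ee_rot: [3.045, 0.773, 0.0]
wrist_force: [0.6, -0.1, -1.5]
width: 0.0511
grip_force: 9.2
```

```bash
python3 st.py
```

```text
t 7.4333 mm u,v,z -0.17601916288345953 1.1006230169818652 90.80391916222736 F u,v,z 0.49591629821444855 -0.3989175413272574 -1.5334878652737454 T [-0.29655944 -0.11636506 -0.05827429] w 51.093805499373175 g 9.246947318315506 rot [3.04469679e+00 7.73416285e-01 6.24975192e-05]
```

drive_tool(turn=[[0,0,0],[0,0,0],[0,0,0],[0,0,0],[0,0,0]], slide=[[0,-0.0008,0],[0,0,0],[0,0,0],[0,0,0],[0,0,0]], grip=[60,60,60,60,60])

```text
t: 7.85
tool_pos: [0.5046, 0.2089, 0.0908]
ee_rot: [3.045, 0.773, -0.0]
wrist_force: [0.3, -1.5, -1.8]
width: 0.051
grip_force: 9.2
```

```bash
python3 st.py
```

```text
t 7.85 mm u,v,z -0.19957760568199617 1.4990213020177772 90.79193189437548 F u,v,z -0.41509490720453507 -1.434267492612736 -1.7716475670829714 T [-0.42927297 -0.21494011 -0.0295952 ] w 50.953039445727875 g 9.247219115495682 rot [ 3.04468109e+00  7.73385738e-01 -3.18056290e-05]
```

drive_tool(turn=[[0,0,0],[0,0,0],[0,0,0],[0,0,0],[0,0,0]], slide=[[0,-0.0008,0],[0,0,0],[0,0,0],[0,0,0],[0,0,0]], grip=[60,60,60,60,60])

```text
t: 8.27
tool_pos: [0.5045, 0.2093, 0.0908]
ee_rot: [3.045, 0.773, 0.0]
wrist_force: [0.8, -3.1, -0.7]
width: 0.0514
grip_force: 9.2
```

```bash
python3 st.py
```

```text
t 8.2667 mm u,v,z -0.16248876738569978 1.880258838744171 90.82305017048992 F u,v,z -0.7557195664532658 -3.068627446188028 -0.7018244345759306 T [-0.59389665 -0.32509354 -0.05468373] w 51.40523301440319 g 9.247114956378937 rot [3.04465674e+00 7.73366642e-01 1.80396458e-04]
```

drive_tool(turn=[[0,0,0],[0,0,0],[0,0,0],[0,0,0],[0,0,0]], slide=[[0,0.002,0],[0,0.0018,0],[0,0,0],[0,0,0],[0,0,0]], grip=[60,60,60,59.5,59])

```text
t: 8.68
tool_pos: [0.5051, 0.208, 0.0908]
ee_rot: [-3.044, -0.774, 0.0]
wrist_force: [-0.6, 0.0, -0.8]
width: 0.0504
grip_force: 9.7
```

```bash
python3 st.py
```

```text
t 8.6833 mm u,v,z -0.15615624822871318 0.44958217264144706 90.8318865108927 F u,v,z -0.48764448951293143 0.28029647609710256 -0.7912324999624945 T [-0.01671219 -0.01476866 -0.00524891] w 50.35695016103399 g 9.745574444532394 rot [-3.04407917e+00 -7.73767870e-01  2.08523905e-04]
```

drive_tool(turn=[[0,0,0],[0,0,0],[0,0,0],[0,0,0],[0,0,0]], slide=[[0,0,0],[0,0,-0.0005],[0,0,0],[0,0,0],[0,0,0]], grip=[58.5,58,57.5,57,57])

```text
t: 9.1
tool_pos: [0.5053, 0.2078, 0.0911]
ee_rot: [-3.045, -0.774, -0.0]
wrist_force: [-0.2, 0.0, -0.3]
width: 0.0488
grip_force: 10.7
```

```bash
python3 st.py
```

```text
t 9.1 mm u,v,z -0.12231505899001202 0.16863381579618045 91.11877508202912 F u,v,z -0.14114109469600253 0.09769268483192103 -0.2739121020040374 T [-0.03398885  0.04534703 -0.01542867] w 48.84607443577237 g 10.746678560972214 rot [-3.04471955e+00 -7.73607602e-01 -1.40486849e-04]
```

drive_tool(turn=[[0,0,0],[0,0,0],[0,0,0],[0,0,0],[0,0,0]], slide=[[0,0,0],[0,0,0],[0,0,-0.0005],[0,0,-0.001],[0,0,0]], grip=[56.5,56.2,56,56,56])

```text
t: 9.52
tool_pos: [0.5053, 0.2077, 0.0917]
ee_rot: [3.045, 0.774, -0.0]
wrist_force: [-0.3, -0.5, -1.3]
width: 0.0482
grip_force: 11.2
```

```bash
python3 st.py
```

```text
t 9.5167 mm u,v,z -0.19844378844386754 0.11854072463959997 91.73221850206598 F u,v,z -0.5126291696957606 -0.3333394866526532 -1.2803880686475564 T [-0.02410268  0.01491781  0.06054102] w 48.20511639911085 g 11.245569437742233 rot [ 3.04487298e+00  7.73528895e-01 -1.45944740e-04]
```

drive_tool(turn=[[0,0,0],[0,0,0],[0,0,0],[0,0,0],[0,0,0]], slide=[[0,0,-0.001],[0,0,0],[0,0,0],[0,0,0],[0,0,0]], grip=[56,56,56,56,56])

```text
t: 9.93
tool_pos: [0.5053, 0.2077, 0.0923]
ee_rot: [3.045, 0.774, -0.0]
wrist_force: [0.6, -0.3, -1.7]
width: 0.0477
grip_force: 11.2
```

```bash
python3 st.py
```

```text
t 9.9333 mm u,v,z -0.16296775446288955 0.09236071655046157 92.27236429004888 F u,v,z 0.36813915356962396 -0.5078801944289936 -1.6547527215184206 T [-0.02081934 -0.0079596  -0.02909337] w 47.71793195607868 g 11.24560073018074 rot [ 3.04482278e+00  7.73584301e-01 -8.63621477e-06]
```

drive_tool(turn=[[0,0,0],[0,0,0],[0,0,0],[0,0,0],[0,0,0]], slide=[[0,0,-0.001],[0,0,0],[0,0,0],[0,0,0],[0,0,0]], grip=[56,56,56,56,56])

```text
t: 10.35
tool_pos: [0.5053, 0.2077, 0.0928]
ee_rot: [-3.045, -0.774, -0.0]
wrist_force: [-0.4, -0.4, -1.4]
width: 0.0482
grip_force: 11.2
```

drive_tool(turn=[[0,0,0],[0,0,0],[0,0,0],[0,0,0],[0,0,0]], slide=[[0,0,-0.001],[0,0,0],[0,0,0],[0,0,0],[0,0,0]], grip=[56,56,56,56,56])

```text
t: 10.77
tool_pos: [0.5053, 0.2077, 0.0933]
ee_rot: [3.045, 0.774, 0.0]
wrist_force: [-0.1, -0.1, -1.7]
width: 0.048
grip_force: 11.1
```

```bash
python3 st.py
```

```text
t 10.7667 mm u,v,z -0.143451496200415 0.08890646777620709 93.31284619479666 F u,v,z -0.14397795804080418 -0.00908467560745652 -1.7052406444726278 T [-0.06178409 -0.02165319  0.08906372] w 48.01898408806155 g 11.088095158338547 rot [3.04484466e+00 7.73528371e-01 5.35669953e-05]
```

drive_tool(turn=[[0,0,0],[0,0,0],[0,0,0],[0,0,0],[0,0,0]], slide=[[0,0,-0.001],[0,0,0],[0,0,-0.001],[0,0,0],[0,0,0]], grip=[56,56,56,56,56])

```text
t: 11.18
tool_pos: [0.5053, 0.2077, 0.0944]
ee_rot: [3.045, 0.774, 0.0]
wrist_force: [-0.3, -0.5, -1.1]
width: 0.0481
grip_force: 11.0
```

```bash
python3 st.py
python3 - <<'E'
from h import *
from plant import viewer
f=lambda i:np.clip(i[:,:,::-1].astype(float)*1.6+15,0,255).astype(np.uint8)
c=snap("w4");a=cv2.resize(f(c["color"])[150:350,180:460],None,fx=1.8,fy=1.8,interpolation=cv2.INTER_CUBIC)
d=viewer.read_camera("side"); b=cv2.resize(f(d["color"])[200:285,220:320],None,fx=2.9,fy=2.9,interpolation=cv2.INTER_CUBIC)
O=np.zeros((360,800,3),np.uint8);O[:a.shape[0],:a.shape[1]]=a;O[:b.shape[0],508:508+b.shape[1]]=b
cv2.imwrite("pics/w4.png",O)
E
```

```text
t 11.1833 mm u,v,z -0.14471232125992745 0.09025333411692105 94.35285351687666 F u,v,z -0.44112276586866395 -0.27684733926898325 -1.0978771315159987 T [-0.11463719  0.00748432  0.00554854] w 48.05829500049819 g 10.986634343862534 rot [3.04482814e+00 7.73550684e-01 1.23956140e-04]
```

View pics/w4.png

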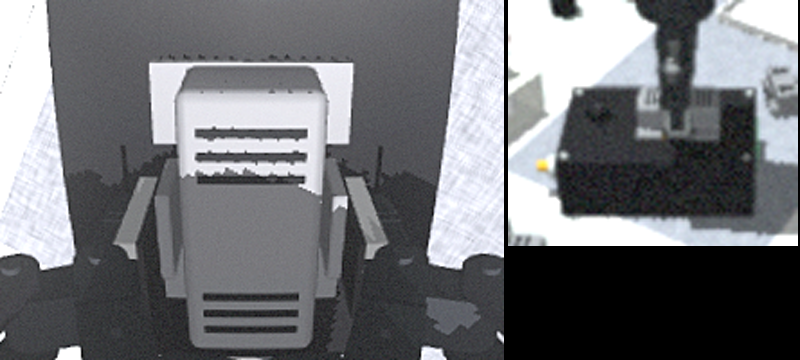

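The cover hood is between the pads with both tabs pressed in, and there is no sign of binding. I continue the lift slowly.

drive_tool(turn=[[0,0,0],[0,0,0],[0,0,0],[0,0,0],[0,0,0]], slide=[[0,0,-0.002],[0,0,0],[0,0,0],[0,0,0],[0,0,0]], grip=[56,56,56,56,56])

```text
t: 11.7
tool_pos: [0.5054, 0.2077, 0.0953]
ee_rot: [3.045, 0.774, 0.0]
wrist_force: [0.5, -1.5, -1.6]
width: 0.0479
grip_force: 10.9
```

drive_tool(turn=[[0,0,0],[0,0,0],[0,0,0],[0,0,0],[0,0,0]], slide=[[0,0,-0.002],[0,0,0],[0,0,-0.002],[0,0,0],[0,0,0]], grip=[56,56,56,56,56])

```text
t: 12.12
tool_pos: [0.5054, 0.2077, 0.0974]
ee_rot: [3.045, 0.774, 0.0]
wrist_force: [0.8, -1.0, -0.4]
width: 0.0478
grip_force: 10.8
```

drive_tool(turn=[[0,0,0],[0,0,0],[0,0,0],[0,0,0],[0,0,0]], slide=[[0,0,-0.002],[0,0,-0.002],[0,0,-0.002],[0,0,-0.002],[0,0,0]], grip=[56,56,56,56,56])

```text
t: 12.53
tool_pos: [0.5054, 0.2078, 0.1016]
ee_rot: [-3.045, -0.774, -0.0]
wrist_force: [0.5, -0.5, -0.4]
width: 0.0478
grip_force: 10.8
```

```bash
python3 st.py
python3 - <<'E'
from h import *
from plant import viewer
f=lambda i:np.clip(i[:,:,::-1].astype(float)*1.6+15,0,255).astype(np.uint8)
c=snap("w4");a=cv2.resize(f(c["color"])[150:350,180:460],None,fx=1.8,fy=1.8,interpolation=cv2.INTER_CUBIC)
d=viewer.read_camera("side"); b=cv2.resize(f(d["color"])[200:285,220:320],None,fx=2.9,fy=2.9,interpolation=cv2.INTER_CUBIC)
O=np.zeros((360,800,3),np.uint8);O[:a.shape[0],:a.shape[1]]=a;O[:b.shape[0],508:508+b.shape[1]]=b
cv2.imwrite("pics/w5.png",O)
E
```

```text
t 12.5333 mm u,v,z -0.035190455852884564 0.09011681284411403 101.57803963064609 F u,v,z 0.22170351748404044 -0.7172122746810503 -0.3502040751931649 T [-0.24235864 -0.09907646  0.00577528] w 47.78422479970018 g 10.761466473340988 rot [-3.04483644e+00 -7.73597244e-01 -4.71296039e-04]
```

View pics/w5.png

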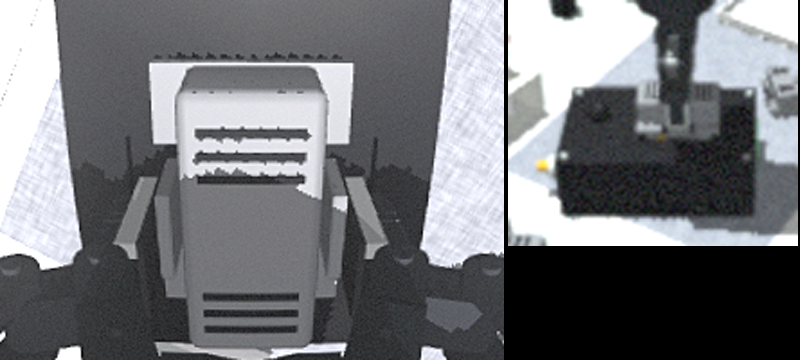

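The cover keeps its place between the pads (hood at 180-325) while the deck recedes, so it is being carried. I go on up.

drive_tool(turn=[[0,0,0],[0,0,0],[0,0,0],[0,0,0],[0,0,0]], slide=[[0,0,-0.004],[0,0,-0.004],[0,0,-0.005],[0,0,-0.006],[0,0,-0.008]], grip=[56,56,56,56,56])

```text
t: 13.05
tool_pos: [0.5051, 0.2078, 0.1151]
ee_rot: [-3.045, -0.774, 0.0]
wrist_force: [0.7, 1.1, -1.4]
width: 0.0478
grip_force: 11.3
```

drive_tool(turn=[[0,0,0],[0,0,0],[0,0,0],[0,0,0],[0,0,0]], slide=[[0,0,-0.014],[0,0,-0.018],[0,0,-0.018],[0,0,-0.018],[0,0,-0.01]], grip=[56,56,56,56,56])

```text
t: 13.47
tool_pos: [0.5061, 0.2081, 0.1557]
ee_rot: [-3.044, -0.774, -0.003]
wrist_force: [0.1, 0.1, -2.3]
width: 0.048
grip_force: 11.3
```

```bash
python3 st.py
```

```text
t 13.4667 mm u,v,z 0.6649552886408959 0.05352136012167095 155.7203038487392 F u,v,z 0.15434030242212282 0.04390961073020144 -2.2860069337755227 T [ 0.04668204 -0.00644757  0.02580644] w 48.007852025650855 g 11.251800656318665 rot [-3.04449924 -0.7735065  -0.00326731]
```

drive_tool(turn=[[0,0,0],[0,0,0],[0,0,0],[0,0,0],[0,0,0]], slide=[[-0.008,0.016,0],[-0.018,0.034,0],[-0.027,0.052,0],[-0.027,0.052,0],[-0.027,0.052,0]], grip=[56,56,56,56,56])

```text
t: 13.88
tool_pos: [0.5069, 0.0901, 0.1535]
ee_rot: [3.044, 0.775, -0.001]
wrist_force: [0.7, -0.1, -1.6]
width: 0.048
grip_force: 11.3
```

drive_tool(turn=[[0,0,0],[0,0,0],[0,0,0],[0,0,0],[0,0,0]], slide=[[-0.027,0.052,0],[-0.027,0.052,0],[-0.027,0.052,0],[-0.027,0.052,0],[-0.027,0.052,0]], grip=[56,56,56,56,56])

```text
t: 14.3
tool_pos: [0.5095, -0.0568, 0.1536]
ee_rot: [3.045, 0.773, -0.001]
wrist_force: [0.3, 0.1, -1.4]
width: 0.048
grip_force: 11.3
```

drive_tool(turn=[[0,0,0],[0,0,0],[0,0,0],[0,0,0],[0,0,0]], slide=[[-0.027,0.052,0],[-0.027,0.052,0],[-0.018,0.034,0],[-0.008,0.016,0],[0,0,0]], grip=[56,56,56,56,56])

```text
t: 14.72
tool_pos: [0.5114, -0.1435, 0.1536]
ee_rot: [3.046, 0.769, -0.001]
wrist_force: [-0.4, -0.5, -1.2]
width: 0.0479
grip_force: 11.3
```

```bash
python3 st.py
python3 - <<'E'
from h import *
from plant import viewer
f=lambda i:np.clip(i[:,:,::-1].astype(float)*1.4+10,0,255).astype(np.uint8)
c=snap("w6");a=f(c["color"])[50:370,110:530]
d=viewer.read_camera("scene"); b=cv2.resize(f(d["color"])[110:290,190:380],None,fx=2,fy=2)
O=np.zeros((360,800,3),np.uint8);O[:320,:420]=a;O[:360,420:800]=b
cv2.imwrite("pics/w6.png",O)
E
```

```text
t 14.7167 mm u,v,z -161.3189574485187 -312.00175910121686 153.57698038965253 F u,v,z -0.6343409366630754 -0.23215846488585276 -1.1608403837962409 T [ 0.00334954  0.0466428  -0.01013247] w 47.88785188685369 g 11.251896768808365 rot [ 3.04574412e+00  7.68911297e-01 -5.80532445e-04]
```

View pics/w6.png

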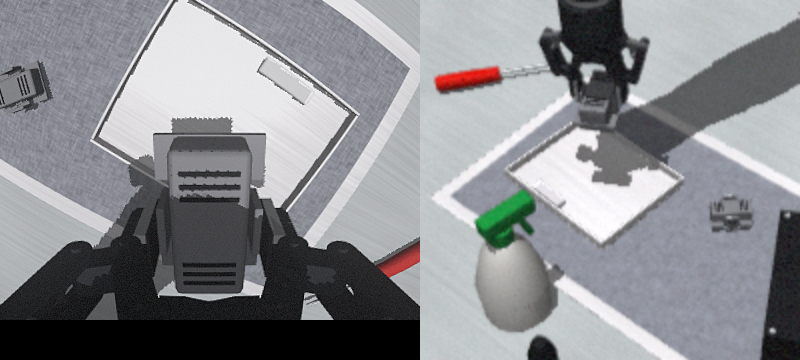

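The cover hangs upright between the fingers, over the tray. The tray's rim corners are at crop (178,0), (357,116) and (93,138), and the swab pack at (285,80) is well clear.

Run:
```python
from h import *
np.set_printoptions(precision=4,suppress=True)
w=pickle.load(open("w6.pkl","rb"))
C=[onz(w,(x+110,y+50),.018) for x,y in [(178,0),(357,116),(93,138)]]
print(C,"centre",(C[1]+C[2])/2,"pack",onz(w,(395,130),.011),"sd",onz(w,(400+110,255+50),.015))
```

```text
[array([ 0.6107, -0.0598,  0.018 ]), array([ 0.6028, -0.2528,  0.018 ]), array([ 0.4654, -0.0446,  0.018 ])] centre [ 0.5341 -0.1487  0.018 ] pack [ 0.5946 -0.1753  0.011 ] sd [ 0.4978 -0.4257  0.015 ]
```

drive_tool(turn=[[0,0,0],[0,0,0],[0,0,0],[0,0,0],[0,0,0]], slide=[[0,0,0.02],[0,0,0.03],[0,0,0.03],[0,0,0.03],[0,0,0.015]], grip=[56,56,56,56,56])

```text
t: 15.23
tool_pos: [0.5104, -0.1398, 0.0889]
ee_rot: [-3.042, -0.776, 0.004]
wrist_force: [-0.7, 0.2, -1.5]
width: 0.0482
grip_force: 11.3
```

drive_tool(turn=[[0,0,0],[0,0,0],[0,0,0],[0,0,0],[0,0,0]], slide=[[0,0,0.02],[0,0,0.02],[0,0,0.02],[0,0,0.01],[0,0,0.004]], grip=[56,56,56,56,56])

```text
t: 15.65
tool_pos: [0.5112, -0.1413, 0.0532]
ee_rot: [-3.044, -0.774, 0.002]
wrist_force: [0.1, -0.2, -1.7]
width: 0.048
grip_force: 11.3
```

drive_tool(turn=[[0,0,0],[0,0,0],[0,0,0],[0,0,0],[0,0,0]], slide=[[0,0,0.002],[0,0,0.002],[0,0,0.002],[0,0,0],[0,0,0]], grip=[56,56,56,56,56])

```text
t: 16.07
tool_pos: [0.512, -0.1416, 0.0516]
ee_rot: [3.045, 0.773, 0.001]
wrist_force: [0.1, 0.3, -1.5]
width: 0.0482
grip_force: 11.3
```

```bash
python3 st.py
```

```text
t 16.0667 mm u,v,z -159.85717668697134 -310.6847281709229 51.60583990565405 F u,v,z 0.2359007429862353 0.17324250385064466 -1.5233122423605643 T [-0.02051    -0.00986068 -0.02740916] w 48.18515853086131 g 11.25213548541069 rot [3.04462211e+00 7.73415128e-01 7.88369295e-04]
```

Contact is expected near z = 0.040, so I step down 1 mm per row.

drive_tool(turn=[[0,0,0],[0,0,0],[0,0,0],[0,0,0],[0,0,0]], slide=[[0,0,0.004],[0,0,0.004],[0,0,0.004],[0,0,0.002],[0,0,0.002]], grip=[56,56,56,56,56])

```text
t: 16.48
tool_pos: [0.5116, -0.1415, 0.043]
ee_rot: [-3.045, -0.774, 0.001]
wrist_force: [-0.5, 0.9, -1.5]
width: 0.0479
grip_force: 11.3
```

drive_tool(turn=[[0,0,0],[0,0,0],[0,0,0],[0,0,0],[0,0,0]], slide=[[0,0,0.002],[0,0,0.001],[0,0,0],[0,0,0],[0,0,0]], grip=[56,56,56,56,56])

```text
t: 16.9
tool_pos: [0.5119, -0.1416, 0.0419]
ee_rot: [3.045, 0.774, 0.0]
wrist_force: [-0.7, -0.3, -1.3]
width: 0.048
grip_force: 11.3
```

drive_tool(turn=[[0,0,0],[0,0,0],[0,0,0],[0,0,0],[0,0,0]], slide=[[0,0,0.001],[0,0,0.001],[0,0,0],[0,0,0],[0,0,0]], grip=[56,56,56,56,56])

```text
t: 17.32
tool_pos: [0.5118, -0.1415, 0.0408]
ee_rot: [-3.045, -0.774, -0.0]
wrist_force: [0.6, -0.3, -1.8]
width: 0.0479
grip_force: 11.3
```

drive_tool(turn=[[0,0,0],[0,0,0],[0,0,0],[0,0,0],[0,0,0]], slide=[[0,0,0.001],[0,0,0],[0,0,0],[0,0,0],[0,0,0]], grip=[56,56,56,56,56])

```text
t: 17.73
tool_pos: [0.5118, -0.1415, 0.0403]
ee_rot: [-3.045, -0.774, 0.0]
wrist_force: [-0.5, -0.2, -1.2]
width: 0.0479
grip_force: 11.3
```

drive_tool(turn=[[0,0,0],[0,0,0],[0,0,0],[0,0,0],[0,0,0]], slide=[[0,0,0.001],[0,0,0],[0,0,0],[0,0,0],[0,0,0]], grip=[56,56,56,56,56])

```text
t: 18.15
tool_pos: [0.5119, -0.1417, 0.0402]
ee_rot: [3.044, 0.773, 0.0]
wrist_force: [-2.0, -0.7, 5.9]
width: 0.0481
grip_force: 11.3
```

Contact with the tray floor shows at z = 0.040. I open gradually, lowering slightly to offset the pads' backward swing.

drive_tool(turn=[[0,0,0],[0,0,0],[0,0,0],[0,0,0],[0,0,0]], slide=[[0,0,0],[0,0,0],[0,0,0],[0,0,0.0005],[0,0,0.0005]], grip=[57,58,59,60,61])

```text
t: 18.57
tool_pos: [0.512, -0.1416, 0.0395]
ee_rot: [3.045, 0.773, 0.001]
wrist_force: [-1.9, -0.7, 5.7]
width: 0.0523
grip_force: 8.8
```

drive_tool(turn=[[0,0,0],[0,0,0],[0,0,0],[0,0,0],[0,0,0]], slide=[[0,0,0.0005],[0,0,0],[0,0,0.0005],[0,0,0],[0,0,0.0005]], grip=[62,63,64,65,66])

```text
t: 18.98
tool_pos: [0.5119, -0.1415, 0.0386]
ee_rot: [3.045, 0.774, 0.0]
wrist_force: [-0.5, 0.2, 5.3]
width: 0.0564
grip_force: 6.3
```

drive_tool(turn=[[0,0,0],[0,0,0],[0,0,0],[0,0,0],[0,0,0]], slide=[[0,0,0],[0,0,0],[0,0,0],[0,0,0],[0,0,0]], grip=[68,70,73,80,90])

```text
t: 19.4
tool_pos: [0.5117, -0.1415, 0.0385]
ee_rot: [-3.045, -0.774, 0.0]
wrist_force: [0.4, -0.4, -0.6]
width: 0.0767
grip_force: 0.0
```

drive_tool(turn=[[0,0,0],[0,0,0],[0,0,0],[0,0,0],[0,0,0]], slide=[[0,0,0],[0,0,0],[0,0,0],[0,0,0],[0,0,0]], grip=[95,95,95,95,95])

```text
t: 19.82
tool_pos: [0.5118, -0.1415, 0.0386]
ee_rot: [-3.045, -0.774, -0.0]
wrist_force: [-0.3, 0.3, -0.1]
width: 0.0811
grip_force: 0.0
```

Released. I retreat straight up.

drive_tool(turn=[[0,0,0],[0,0,0],[0,0,0],[0,0,0],[0,0,0]], slide=[[0,0,-0.02],[0,0,-0.04],[0,0,-0.06],[0,0,-0.06],[0,0,-0.06]], grip=[95,95,95,95,95])

```text
t: 20.23
tool_pos: [0.5114, -0.1414, 0.1605]
ee_rot: [-3.045, -0.773, 0.0]
wrist_force: [0.2, 0.4, -0.7]
width: 0.0811
grip_force: 0.0
```

drive_tool(turn=[[0,0,0],[0,0,0],[0,0,0],[0,0,0],[0,0,0]], slide=[[0,0,-0.03],[0,0,0],[0,0,0],[0,0,0],[0,0,0]], grip=[95,95,95,95,95])

```text
t: 20.65
tool_pos: [0.5108, -0.1413, 0.1723]
ee_rot: [-3.044, -0.773, 0.003]
wrist_force: [-0.0, -0.4, 0.4]
width: 0.0812
grip_force: 0.0
```

```bash
python3 st.py
python3 - <<'E'
from h import *
from plant import viewer
f=lambda i:np.clip(i[:,:,::-1].astype(float)*1.4+10,0,255).astype(np.uint8)
c=snap("w7");a=f(c["color"])[50:370,110:530]
d=viewer.read_camera("side"); b=cv2.resize(f(d["color"])[150:270,270:396],None,fx=3,fy=3)
O=np.zeros((360,800,3),np.uint8);O[:320,:420]=a;O[:360,420:798]=b
cv2.imwrite("pics/w7.png",O)
E
```

```text
t 20.65 mm u,v,z -160.80948233961115 -309.7533992493373 172.31614963501795 F u,v,z -0.23492351086273197 -0.33617280804621313 0.40080531077194703 T [-0.01353485 -0.00765922  0.0018192 ] w 81.16859607196845 g 0.0 rot [-3.04373068 -0.77319262  0.00317199]
```

View pics/w7.png

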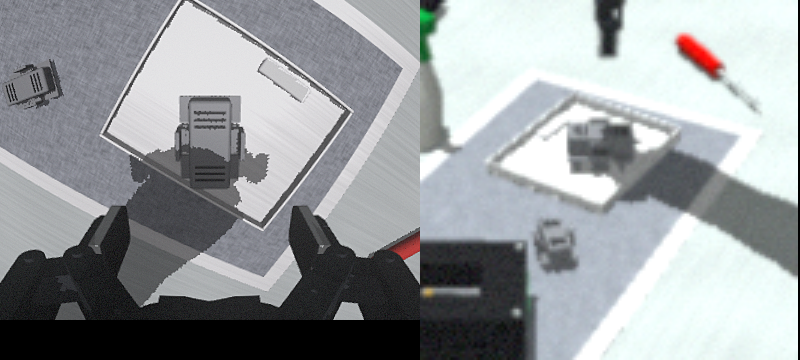

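The cover stands upright inside the tray at crop (210,145). The swab pack at (285,80) hasn't moved, and the gripper is clear.

```bash
python3 -c "
from plant import job
print(job.close_job())"
```

```text
the job is handed in; nothing more can be done
None
```

I unlatched the battery cover without binding, stood it upright in the tray, released it with the arm clear, and handed the job in at about 21 s; the judge returned no verdict.

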